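Sort the turned parts into their trays

ROBOT

A 7-joint arm with a two-finger parallel gripper is mounted at the origin on a cart in front of the work surface, level with it; the furniture and walls round the work are solid. World frame = base frame: x ahead of the robot, y to its left, z up, the work surface at z = 0. Lengths are in m, angles in rad, forces in N, time in s.
With the tool pointing down it reaches from about 0.35 to 0.9 m from the base axis. Payload 7.2 kg.
Tool frame: the origin (TCP) lies at the very end of the fingers, on their centre line; the grasp point (between the pads) lies 19 mm behind it (manip.hold_point_z is the distance from the TCP to the grasp point, in m); z points along the fingers, y is the line along which they close (so a half turn about z gives the same grasp; the last joint's range is limited). The gripper opens to 88 mm and grips with 3 to 60 N. Pads are 20 mm wide; open, the fingers measure 115 mm over their backs; the gripper's body (75 mm by 178 mm) begins 61 mm behind the grasp point.
Start: joints at [1.097, 0.411, -0.013, 1.596, 0.006, 1.134, -0.082], TCP at [0.247, -0.574, 0.197] pointing down, gripper open.
Joint ranges: [-2.95, 2.95], [-0.29, 1.99], [-1.47, 1.44], [0.14, 2.54], [-1.03, 4.17], [0.13, 1.85], [-2.86, 2.86]. Speed limits (rad/s): [2.39, 2.39, 3.01, 3.01, 3.14, 3.14, 3.14].

INTERFACE

Orientations are given as a rotation vector (axis times angle).
In Python, from cell import manip, optics gives the robot as it stands.
- The arm moves only by the tool step_arm, never from a script. Its argument "targets" is a list of rows, each a list of 3 entries, a list of its own where there are three numbers: the shift along the tool's x, y, z in mm, then the turn, a rotation vector about the tool's x, y, z in degrees, then the closure, from 0 (fully open) to 1 (shut). A call has 1 to 12 rows; each row shifts and turns the commanded pose from where the row before left it, along the tool's axes as they then stand; what a row does not reach is not made up. A row lasts 1/8 s, in which the tool goes at most 62.5 mm and 10.7 degrees, less where a joint would pass 70% of its speed; a pose out of reach is approached as far as the arm can. A call is refused whole if a number of a shift passes 62.5 or a number of a turn 10.7, either way. A call with a gripper value outside its range is refused whole. The fingers move at their own pace and stop on an object; "newtons" is the grip in N (left out, the last holds). Time passes only in rows, so rows that do not move let the fingers close. It gives the time, the measured TCP pose, the force, the opening and the grip force at its end, in the units of the state.
- manip.observe(): the state, without advancing time (a new reading comes with each control period).
- optics.grab_frame(name): name is "scene" or "top" or "wrist"; returns (picture, depth): 400x640x3 uint8, red, green, blue; 400x640 float32, m along the optical axis (not along the pixel's ray), 0 where there is no reading.
- optics.camera_model(name): a dict with "fx", "fy", "cx", "cy" (pixels), "world_from_camera" (4x4, takes a point from camera to world coordinates). Camera axes: x right, y up, looking along -z (the intrinsics and any distortion apply to the point x, -y, -z); pixel columns grow to the right and rows downward; lengths in m; the calibration is good to about 2 mm. A picture is of the moment at which its call begins: read the wrist's pose just before it. camera_model takes no time and is no camera call; for the wrist camera it gives the pose at the moment of the call.
- manip.hand_in(): hands the job in; it is judged then, once.
The state is a dict: "time_s": time; "qpos": joint angles; "qvel": joint speeds; "joint_torque": joint torques, N m; "position": TCP position; "ee_rot": TCP orientation; "force": force on the tool from outside, world axes, zero at the start; "torque": the same for the moment, N m; "width": finger opening in m; "grip_force": force on a finger pad.
Only numpy, scipy, OpenCV 4.12 (cv2) and the standard library are available. Lean on these libraries where they do the work, as an engineer would, in place of code of your own. Each camera call takes 0.05 s, during which the arm holds its last target. There are 200 camera calls.

TASK

Put away the four parts that stand loose on the worktop in front of the three parts trays: each goes into the tray that already holds a part of its kind (short steel collar, tall bronze sleeve, or valve body). Set every part down, not dropped, so that it stands upright on the tray's floor, and leave the parts already in the trays standing where they are.

Things in the scene. Friction and masses are not known exactly. Their poses are not given: they have to be found in the camera images.
- large_collar: loose plain steel collar (short thick ring), diameter 58 mm, height 56 mm, standing on the worktop; grip it round the outside. Origin: centre of its underside, z up along its axis.
- small_collar: loose plain steel collar (short thick ring), diameter 40 mm, height 30 mm, standing on the worktop; grip it round the outside. Origin: centre of its underside, z up along its axis.
- loose_sleeve: loose plain bronze sleeve (tall straight tube), diameter 56 mm, height 125 mm, standing upright on the worktop; grip it round the outside. Origin: centre of its underside, z up along its axis.
- loose_valve: loose valve body, 98 mm high: a steel cross block (about 48 x 42 mm, up to 46 mm high) with a round bronze head of 34 mm diameter above it (from 46 to 98 mm high); grip it round the head. Origin: underside of the block, z up; the head's axis lies 2 mm from the origin along the body's x.
- collar_tray: fixed open sheet-steel parts tray, light grey, 146 x 216 mm outside, 140 x 210 mm inside, walls 3 mm thick and 28 mm high (30 mm over the rolled rim), inner floor 3 mm above the worktop. Origin: centre of its underside; y is its long direction, x its short one (a paper card is on its -x side), z up. All three trays look alike; this is the one with the steel collar in it, near its +y end.
- sleeve_tray: fixed open sheet-steel parts tray, light grey, 146 x 216 mm outside, 140 x 210 mm inside, walls 3 mm thick and 28 mm high (30 mm over the rolled rim), inner floor 3 mm above the worktop. Origin: centre of its underside; y is its long direction, x its short one (a paper card is on its -x side), z up. All three trays look alike; this is the one with the tall bronze sleeve in it, near its -y end.
- valve_tray: fixed open sheet-steel parts tray, light grey, 146 x 216 mm outside, 140 x 210 mm inside, walls 3 mm thick and 28 mm high (30 mm over the rolled rim), inner floor 3 mm above the worktop. Origin: centre of its underside; y is its long direction, x its short one (a paper card is on its -x side), z up. All three trays look alike; this is the one with the valve body in it, near its +y end.
- tray_collar: plain steel collar, diameter 52 mm, height 42 mm, that stands loose in the collar tray about 70 mm from its middle and stays there. Origin: centre of its underside, z up along its axis.
- tray_sleeve: tall bronze sleeve, diameter 50 mm over its widest part, height 115 mm, that stands loose in the sleeve tray about 68 mm from its middle and stays there. Origin: centre of its underside, z up along its axis.
- tray_valve: valve body like the loose one (48 x 42 x 98 mm), that stands loose in the valve tray about 63 mm from its middle and stays there. Origin: underside of the block, z up.
Things that resemble listed ones, but are neither listed nor needed, are in the scene too. What is shaped like the tray_sleeve but black or green is not meant.

How it is judged:
At the end, for the whole second after the job is handed in: Both loose collars, the sleeve and the valve body are each inside the tray of their kind, upright within 0.1 rad, underside on the tray floor (under 9 mm above the worktop), at rest; the three parts already there stand upright within 20 mm of where they were (x of large_collar in the frame of collar_tray between -0.07 and 0.07 m and y of large_collar in the frame of collar_tray between -0.105 and 0.105 m and z of each of large_collar, small_collar in the frame of collar_tray below 0.009 m and angle between each of large_collar, small_collar, loose_sleeve, loose_valve, tray_collar, tray_sleeve, tray_valve's own z axis and vertical below 0.1 rad and linear speed of each of large_collar, small_collar, loose_sleeve, loose_valve below 0.02 m/s and x of small_collar in the frame of collar_tray between -0.07 and 0.07 m and y of small_collar in the frame of collar_tray between -0.105 and 0.105 m and x of loose_sleeve in the frame of sleeve_tray between -0.07 and 0.07 m and y of loose_sleeve in the frame of sleeve_tray between -0.105 and 0.105 m and z of loose_sleeve in the frame of sleeve_tray below 0.009 m and x of loose_valve in the frame of valve_tray between -0.07 and 0.07 m and y of loose_valve in the frame of valve_tray between -0.105 and 0.105 m and z of loose_valve in the frame of valve_tray below 0.009 m and distance of each of tray_collar, tray_sleeve, tray_valve from where it was at the start of the episode below 0.02 m); the robot touches nothing.
It fails at once if a loose part is let go in the air, more than 30 mm above the worktop ((contact force between large_collar and anything else below 0.01 N and height (world z) of large_collar above 0.03 m) or (contact force between small_collar and anything else below 0.01 N and height (world z) of small_collar above 0.03 m) or (contact force between loose_sleeve and anything else below 0.01 N and height (world z) of loose_sleeve above 0.03 m) or (contact force between loose_valve and anything else below 0.01 N and height (world z) of loose_valve above 0.03 m)).
It fails at once if a part that stood in a tray from the start is shifted more than 20 mm or knocked over (distance of any of tray_collar, tray_sleeve, tray_valve from where it was at the start of the episode above 0.02 m or angle between any of tray_collar, tray_sleeve, tray_valve's own z axis and vertical above 0.3 rad).
It also fails if it takes over 102 s, if anything falls off the work surface, if the arm or the gripper's body presses on something with over 40 N, if the wrist force passes 120 N, or if a joint passes its speed limit or range.

## Working session

There is one attempt and no reset: what is moved stays moved. The work goes in short steps, Python scripts to look and compute and a tool call to move; the robot and the scene stay as the last step left them, time stands still between calls to the robot, and variables do not carry over. Pictures are saved under pics/ and viewed, at most 14 in all, crops included, and the job is handed in when it is done.

Besides the shell and the picture viewer there is one more tool, called after "Request:" by a JSON object that holds its "fn" and its "kwargs", one argument or row to a line. step_arm: Moves the arm, as the interface text tells. Its arguments: {"type":"object","properties":{"targets":{"type":"array","items":{"type":"array"}},"newtons":{"type":"number"}},"required":["targets"]}

```bash
ls; mkdir -p pics; cat > h.py <<'E'
import numpy as np, cv2
from cell import manip, optics
def snap(name,fn=None):
    cm=optics.camera_model(name); p,d=optics.grab_frame(name)
    if fn: cv2.imwrite('pics/'+fn,p[:,:,::-1])
    return p,d,cm
def world(d,cm):
    v,u=np.mgrid[0:d.shape[0],0:d.shape[1]]
    P=np.stack([(u-cm['cx'])/cm['fx']*d,-(v-cm['cy'])/cm['fy']*d,-d],-1)
    T=np.array(cm['world_from_camera']); W=P@T[:3,:3].T+T[:3,3]; W[d==0]=np.nan
    return W
E
python3 - <<'E'
from h import *
for n in ('scene','top'):
    p,d,cm=snap(n,n+'0.png'); np.savez(n+'0.npz',p=p,d=d,W=world(d,cm)); print(n,{k:np.round(v,3) if not isinstance(v,dict) else v for k,v in cm.items()})
s=manip.observe(); print(s)
E
```

```text
pics
scene {'fx': np.float64(391.453), 'fy': np.float64(391.453), 'cx': np.float64(319.421), 'cy': np.float64(199.849), 'world_from_camera': array([[-0.879,  0.23 , -0.417,  0.083],
       [-0.476, -0.4  ,  0.783,  0.749],
       [ 0.013,  0.887,  0.461,  0.527],
       [ 0.   ,  0.   ,  0.   ,  1.   ]])}
top {'fx': np.float64(432.125), 'fy': np.float64(432.125), 'cx': np.float64(311.777), 'cy': np.float64(195.199), 'world_from_camera': array([[ 0.016,  0.99 , -0.137,  0.345],
       [-1.   ,  0.016, -0.004, -0.047],
       [-0.002,  0.137,  0.991,  1.265],
       [ 0.   ,  0.   ,  0.   ,  1.   ]])}
{'time_s': 0.1, 'qpos': array([ 1.096831  ,  0.41182207, -0.01270314,  1.59694832,  0.00560494,
        1.13432124, -0.08222728]), 'qvel': array([-1.12527010e-03, -1.58073756e-03,  5.91788080e-04, -2.34617051e-03,
        1.03676164e-03,  8.04533807e-05, -7.27458950e-05]), 'joint_torque': array([ 1.50701937e-03, -5.89101183e+01,  6.43394776e-01, -2.91710168e+01,
       -5.37679286e-02,  1.44935452e-02,  4.64978268e-05]), 'position': array([ 0.24646008, -0.57381247,  0.19599684]), 'ee_rot': array([-3.07578298e+00, -6.32713583e-01,  6.33082060e-04]), 'force': array([-0.64972424, -0.1217835 ,  0.49659972]), 'torque': array([ 0.04889842, -0.01111996, -0.00627971]), 'grip_force': 0.0, 'width': 0.08769037963082106}
```

View pics/top0.png

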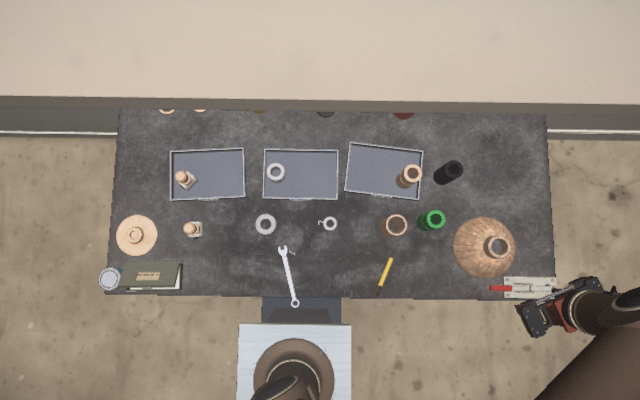

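View pics/scene0.png

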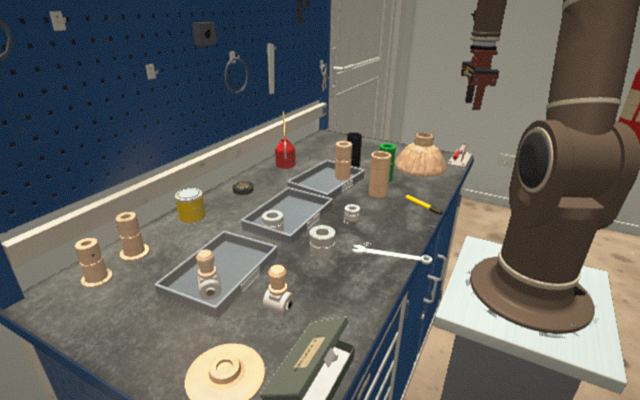

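The top view shows the loose valve at (193,229), the large collar at (265,224), the small collar at (330,223) and the sleeve at (396,225). The trays are near (207,174) for valves, (301,174) for collars and (384,171) for sleeves. A green lookalike stands beside the sleeve at (433,220).

```bash
python3 - <<'E'
from h import *
z=np.load('top0.npz');W=z['W']
def fit(name,u0,v0,u1,v1,zl,zh):
    w=W[v0:v1,u0:u1].reshape(-1,3); m=(w[:,2]>zl)&(w[:,2]<zh); q=w[m]
    if len(q)<5: print(name,len(q),np.nanmax(w[:,2]));return
    (c,r)=cv2.minEnclosingCircle(q[:,:2].astype(np.float32)*1000)
    print(name,len(q),'med',np.round(np.median(q,0)*1000),'circ',np.round(c),round(r,1),'zmax',round(q[:,2].max()*1000))
fit('valve',178,212,212,242,.088,.108)
fit('lcollar',245,208,285,240,.048,.064)
fit('scollar',315,210,345,236,.022,.038)
fit('sleeve',380,208,416,242,.115,.135)
fit('tvalve',170,160,200,195,.09,.112)
fit('tcollar',262,158,290,186,.037,.053)
fit('tsleeve',395,155,422,192,.108,.126)
fit('green',416,205,450,232,.05,.2)
fit('green top',416,205,450,232,.105,.13)
fit('black',430,155,470,190,.05,.2)
fit('box',118,255,185,295,.02,.2)
fit('hat',455,210,520,285,.02,.3)
# trays: rim points
for n,(u0,v0,u1,v1) in dict(valve=(163,140,252,206),collar=(256,140,344,206),sleeve=(338,136,430,206)).items():
    w=W[v0:v1,u0:u1].reshape(-1,3); q=w[(w[:,2]>.018)&(w[:,2]<.036)]
    print(n,len(q),cv2.minAreaRect(q[:,:2].astype(np.float32)*1000))
w=W[210:240,100:540].reshape(-1,3); print('table z',np.nanmedian(w[:,2]))
p=z['p']; c=cv2.resize(p[130:250,150:470],None,fx=2.5,fy=2.5,interpolation=2); cv2.imwrite('pics/crop.png',c[:,:,::-1])
E
```

```text
valve 114 med [411. 291.  96.] circ [412. 292.] 16.4 zmax 106
lcollar 259 med [429.  88.  58.] circ [428.  88.] 28.9 zmax 63
scollar 111 med [434. -92.  31.] circ [435. -92.] 20.0 zmax 37
sleeve 152 med [ 427. -264.  126.] circ [ 427. -264.] 28.0 zmax 131
tvalve 107 med [552. 320. 100.] circ [553. 322.] 15.9 zmax 107
tcollar 186 med [581.  66.  46.] circ [587.  73.] 36.5 zmax 53
tsleeve 199 med [ 566. -311.  119.] circ [ 567. -311.] 25.0 zmax 124
green 354 med [ 445. -367.  112.] circ [ 445. -371.] 25.6 zmax 124
green top 210 med [ 445. -370.  116.] circ [ 445. -371.] 25.4 zmax 124
black 397 med [ 579. -420.  107.] circ [ 581. -423.] 25.8 zmax 122
box 1622 med [283. 400.  65.] circ [280. 413.] 94.5 zmax 90
hat 2658 med [ 371. -513.   62.] circ [ 359. -552.] 108.5 zmax 120
valve 543 ((573.5359497070312, 266.48358154296875), (149.5014190673828, 219.07015991210938), 3.5457870960235596)
collar 488 ((577.6710815429688, -6.118309020996094), (217.42698669433594, 148.71510314941406), 89.40111541748047)
sleeve 489 ((591.2542724609375, -248.03797912597656), (217.1459503173828, 148.6405487060547), 83.63933563232422)
table z 0.002513582928827862
```

View pics/crop.png

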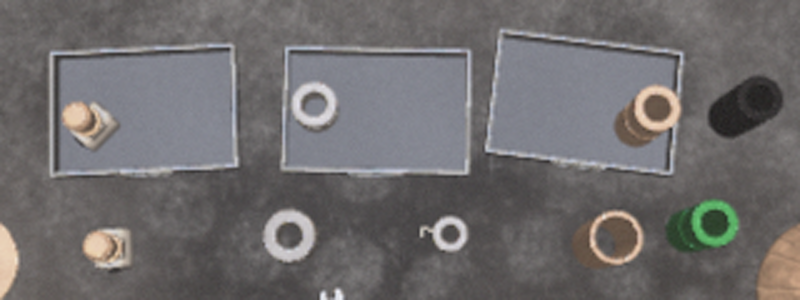

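The circle radii match the listed sizes, so the positions are good enough to start. I'll take the sleeve first, turning the tool so the fingers close along world x.

Request:
{"fn": "step_arm", "kwargs": {
  "targets": [
    [[0, 0, -15], [0, 0, -9.5], 0],
    [[0, 0, -15], [0, 0, -9.5], 0],
    [[0, 0, -15], [0, 0, -9.5], 0],
    [[0, 0, -15], [0, 0, -9.5], 0],
    [[0, 0, -15], [0, 0, -9.5], 0],
    [[0, 0, -15], [0, 0, -9.5], 0],
    [[0, 0, 0], [0, 0, -9.7], 0],
    [[0, 0, 0], [0, 0, 0], 0]
  ],
  "newtons": 40
}}

```text
time_s: 1.1
position: [0.2465, -0.5741, 0.2864]
ee_rot: [-2.223, -2.219, -0.001]
force: [-0.2, 1.3, -0.1]
width: 0.0878
grip_force: 0.0
```

Request:
{"fn": "step_arm", "kwargs": {
  "targets": [
    [[39, 22, 0], [0, 0, 0], 0],
    [[39, 22, 0], [0, 0, 0], 0],
    [[39, 23, 0], [0, 0, 0], 0],
    [[39, 23, 0], [0, 0, 0], 0],
    [[39, 23, 0], [0, 0, 0], 0],
    [[39, 23, 0], [0, 0, 0], 0],
    [[39, 22, 0], [0, 0, 0], 0],
    [[37, 23, 0], [0, 0, 0], 0],
    [[0, 0, 0], [0, 0, 0], 0],
    [[0, 0, 0], [0, 0, 0], 0]
  ]
}}

```text
time_s: 2.35
position: [0.4275, -0.265, 0.2864]
ee_rot: [-2.225, -2.217, 0.001]
force: [-0.1, -0.6, -0.2]
width: 0.0876
grip_force: 0.0
```

```bash
cat >> h.py <<'E'
def go(x,y,z):
    s=manip.observe(); from scipy.spatial.transform import Rotation as Ro
    R=Ro.from_rotvec(s['ee_rot']).as_matrix()
    print('pos',np.round(s['position']*1000,1),'tool shift mm',np.round(R.T@(np.array([x,y,z])-s['position']*1000),1),'t',s['time_s'])
    print(np.round(R,3).tolist(),'w',s['width'],'F',np.round(s['force'],1))
E
python3 - <<'E'
from h import *
go(427,-264,80)
p,d,cm=snap('wrist','w1.png'); W=world(d,cm)
q=W[(W[:,:,2]>.115)&(W[:,:,2]<.135)&(np.hypot(W[:,:,0]-.427,W[:,:,1]+.264)<.045)]
print(len(q),cv2.minEnclosingCircle((q[:,:2]*1000).astype(np.float32)),np.median(q[:,2]))
E
```

```text
pos [ 427.5 -265.   286.4] tool shift mm [  1.   -0.3 206.4] t 2.35
[[0.004, 1.0, -0.001], [1.0, -0.004, -0.0], [-0.0, -0.001, -1.0]] w 0.08763018380537535 F [-0.1 -0.6 -0.2]
901 ((427.4443664550781, -266.70062255859375), 28.05674934387207) 0.12459948307379093
```

View pics/w1.png

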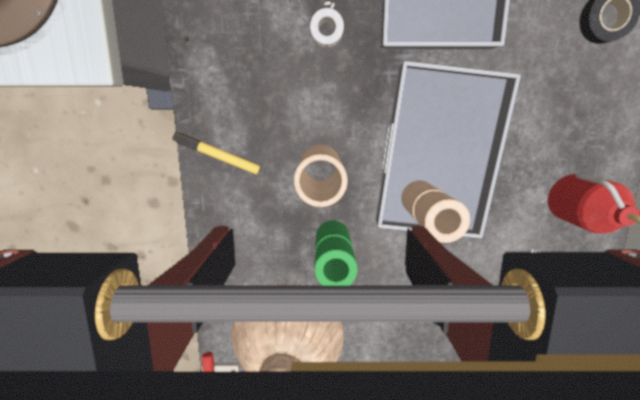

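The wrist view shows the sleeve at (321,178), clear of the green piece at (336,255). It measures (427,-266), which agrees with the top view to 2 mm, so I'll descend and grip.

Request:
{"fn": "step_arm", "kwargs": {
  "targets": [
    [[0, 0, 40], [0, 0, 0], 0],
    [[0, 0, 40], [0, 0, 0], 0],
    [[0, 0, 40], [0, 0, 0], 0],
    [[0, 0, 36], [0, 0, 0], 0],
    [[0, 0, 25], [0, 0, 0], 0],
    [[0, 0, 25], [0, 0, 0], 0],
    [[0, 0, 0], [0, 0, 0], 0.6],
    [[0, 0, 0], [0, 0, 0], 0.6],
    [[0, 0, 0], [0, 0, 0], 0.6],
    [[0, 0, 0], [0, 0, 0], 0.6],
    [[0, 0, 0], [0, 0, 0], 0.6],
    [[0, 0, 0], [0, 0, 0], 0.6]
  ]
}}

```text
time_s: 3.9
position: [0.4284, -0.2649, 0.0817]
ee_rot: [2.222, 2.219, -0.0]
force: [-1.1, 0.1, 5.6]
width: 0.0554
grip_force: 40.0
```

Request:
{"fn": "step_arm", "kwargs": {
  "targets": [
    [[0, 0, 0], [0, 0, 0], 0.8],
    [[0, 0, 0], [0, 0, 0], 0.8],
    [[0, 0, 0], [0, 0, 0], 0.8],
    [[0, 0, 0], [0, 0, 0], 0.8]
  ]
}}

```text
time_s: 4.4
position: [0.4284, -0.2649, 0.0817]
ee_rot: [2.222, 2.219, -0.0]
force: [-1.5, 0.6, 6.7]
width: 0.0551
grip_force: 40.0
```

Request:
{"fn": "step_arm", "kwargs": {
  "targets": [
    [[0, 0, -15], [0, 0, 0], 0.8],
    [[0, 0, -25], [0, 0, 0], 0.8],
    [[0, 0, -25], [0, 0, 0], 0.8],
    [[0, 0, -15], [0, 0, 0], 0.8],
    [[7, 20, 0], [0, 0, 0], 0.8],
    [[11, 30, 0], [0, 0, 0], 0.8],
    [[11, 30, 0], [0, 0, 0], 0.8],
    [[11, 30, 0], [0, 0, 0], 0.8],
    [[11, 30, 0], [0, 0, 0], 0.8],
    [[9, 26, 0], [0, 0, 0], 0.8],
    [[0, 0, 0], [0, 0, 0], 0.8],
    [[0, 0, 0], [0, 0, 0], 0.8]
  ]
}}

```text
time_s: 5.9
position: [0.593, -0.2047, 0.1601]
ee_rot: [-2.221, -2.219, 0.002]
force: [-0.1, -0.7, -5.4]
width: 0.0554
grip_force: 40.0
```

```bash
python3 - <<'E'
from h import *
go(594,-205,84)
snap('scene','s1.png')
E
```

```text
pos [ 593.  -204.7  160.1] tool shift mm [-0.3  1.2 76.1] t 5.9
[[0.001, 1.0, -0.002], [1.0, -0.001, 0.0], [0.0, -0.002, -1.0]] w 0.05544667987788297 F [-0.1 -0.7 -5.4]
```

View pics/s1.png

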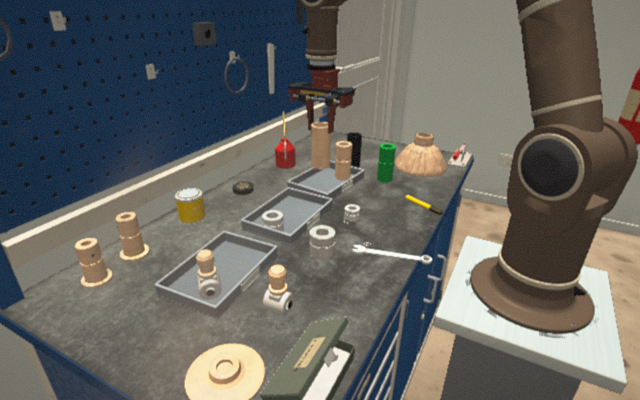

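The sleeve is held upright over its tray at (320,145), so I'll lower it.

Request:
{"fn": "step_arm", "kwargs": {
  "targets": [
    [[0, 0, 20], [0, 0, 0], 0.8],
    [[0, 0, 20], [0, 0, 0], 0.8],
    [[0, 0, 15], [0, 0, 0], 0.8],
    [[0, 0, 10], [0, 0, 0], 0.8],
    [[0, 0, 5], [0, 0, 0], 0.8],
    [[0, 0, 2], [0, 0, 0], 0.8],
    [[0, 0, 2], [0, 0, 0], 0.8],
    [[0, 0, 0], [0, 0, 0], 0.8],
    [[0, 0, 0], [0, 0, 0], 0.8]
  ]
}}

```text
time_s: 7.08
position: [0.5942, -0.2046, 0.087]
ee_rot: [2.222, 2.22, 0.0]
force: [0.2, -0.1, -5.1]
width: 0.0554
grip_force: 40.0
```

Request:
{"fn": "step_arm", "kwargs": {
  "targets": [
    [[0, 0, 1], [0, 0, 0], 0.8],
    [[0, 0, 1], [0, 0, 0], 0.8],
    [[0, 0, 0], [0, 0, 0], 0.8],
    [[0, 0, 0], [0, 0, 0], 0.8]
  ]
}}

```text
time_s: 7.58
position: [0.5941, -0.2045, 0.0848]
ee_rot: [2.222, 2.221, 0.0]
force: [-0.8, -0.5, -3.2]
width: 0.0554
grip_force: 40.0
```

Request:
{"fn": "step_arm", "kwargs": {
  "targets": [
    [[0, 0, 0.5], [0, 0, 0], 0.8],
    [[0, 0, 0], [0, 0, 0], 0.3],
    [[0, 0, 0], [0, 0, 0], 0.2],
    [[0, 0, 0], [0, 0, 0], 0.1],
    [[0, 0, 0], [0, 0, 0], 0],
    [[0, 0, 0], [0, 0, 0], 0],
    [[0, 0, 0], [0, 0, 0], 0]
  ]
}}

```text
time_s: 8.45
position: [0.5941, -0.2046, 0.0842]
ee_rot: [2.222, 2.22, 0.0]
force: [0.3, 0.1, 0.2]
width: 0.0877
grip_force: 0.0
```

Request:
{"fn": "step_arm", "kwargs": {
  "targets": [
    [[0, 0, -20], [0, 0, 0], 0],
    [[0, 0, -40], [0, 0, 0], 0],
    [[0, 0, -40], [0, 0, 0], 0],
    [[0, 0, -20], [0, 0, 0], 0],
    [[18, -27, 0], [0, 0, 0], 0],
    [[18, -27, 0], [0, 0, 0], 0],
    [[18, -27, 0], [0, 0, 0], 0],
    [[18, -27, 0], [0, 0, 0], 0],
    [[18, -27, 0], [0, 0, 0], 0],
    [[22, -25, 0], [0, 0, 0], 0],
    [[0, 0, 0], [0, 0, 0], 0],
    [[0, 0, 0], [0, 0, 0], 0]
  ]
}}

```text
time_s: 9.95
position: [0.435, -0.0929, 0.2054]
ee_rot: [2.221, 2.219, 0.001]
force: [-0.8, 0.5, -0.3]
width: 0.0878
grip_force: 0.0
```

```bash
python3 - <<'E'
from h import *
p,d,cm=snap('wrist','w2.png'); W=world(d,cm)
q=W[(W[:,:,2]>.022)&(W[:,:,2]<.038)&(np.hypot(W[:,:,0]-.435,W[:,:,1]+.092)<.03)]
c=cv2.minEnclosingCircle((q[:,:2]*1000).astype(np.float32)); print(len(q),c,np.median(q,0))
go(434,-92,4)
p,d,cm=snap('top'); W=world(d,cm)
q=W[(W[:,:,2]>.115)&(W[:,:,2]<.14)&(np.hypot(W[:,:,0]-.594,W[:,:,1]+.205)<.045)]
print('sleeve',len(q),cv2.minEnclosingCircle((q[:,:2]*1000).astype(np.float32)),np.median(q[:,2]))
E
```

```text
759 ((435.6033020019531, -95.09952545166016), 19.972389221191406) [ 0.43530615 -0.09471601  0.02985937]
pos [435.1 -93.  205.1] tool shift mm [  1.1  -1.4 201. ] t 10.0
[[0.001, 1.0, 0.002], [1.0, -0.001, -0.001], [-0.001, 0.002, -1.0]] w 0.08800033705164696 F [ 0.3  0.1 -0.1]
sleeve 134 ((593.3413696289062, -202.91464233398438), 28.89939308166504) 0.12837892131668682
```

View pics/w2.png

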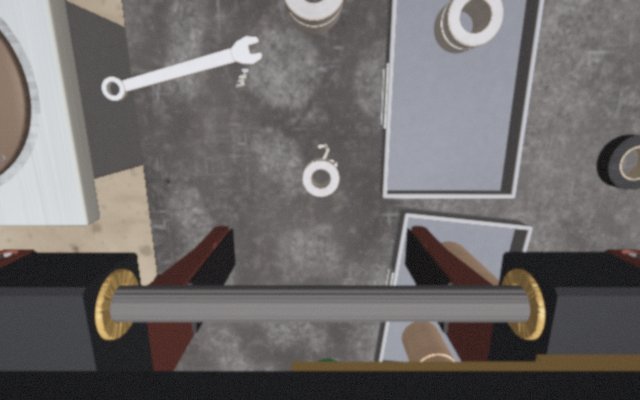

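The sleeve stands in its tray. The small collar is at (321,178) with only flat markings beside it, so I'll descend on it.

Request:
{"fn": "step_arm", "kwargs": {
  "targets": [
    [[0, 0, 40], [0, 0, 0], 0],
    [[0, 0, 45], [0, 0, 0], 0],
    [[0, 0, 45], [0, 0, 0], 0],
    [[0, 0, 35], [0, 0, 0], 0],
    [[0, 0, 20], [0, 0, 0], 0],
    [[0, 0, 14], [0, 0, 0], 0.5],
    [[0, 0, 0], [0, 0, 0], 0.7],
    [[0, 0, 0], [0, 0, 0], 0.8],
    [[0, 0, 0], [0, 0, 0], 0.8],
    [[0, 0, 0], [0, 0, 0], 0.8],
    [[0, 0, 0], [0, 0, 0], 0.8],
    [[0, 0, 0], [0, 0, 0], 0.8]
  ]
}}

```text
time_s: 11.55
position: [0.4342, -0.0925, 0.0054]
ee_rot: [2.222, 2.22, 0.0]
force: [-0.1, -0.0, -0.7]
width: 0.0208
grip_force: 0.0
```

Request:
{"fn": "step_arm", "kwargs": {
  "targets": [
    [[0, 0, 0], [0, 0, 0], 0.9],
    [[0, 0, 0], [0, 0, 0], 0.9]
  ]
}}

```text
time_s: 11.8
position: [0.4341, -0.0924, 0.0052]
ee_rot: [-2.222, -2.221, 0.0]
force: [-0.1, 0.3, -0.3]
width: 0.0092
grip_force: 0.0
```

The fingers closed to 9 mm with no grip force, so they missed the collar. I'll look before moving again.

```bash
python3 - <<'E'
from h import *
p,d,cm=snap('wrist'); q,_,_=snap('scene')
b=cv2.resize(q[150:270,270:450],(640,427),interpolation=2)
cv2.imwrite('pics/m1.png',cv2.resize(np.vstack([p,b]),(464,600))[:,:,::-1])
E
```

```text
(no output)
```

View pics/m1.png

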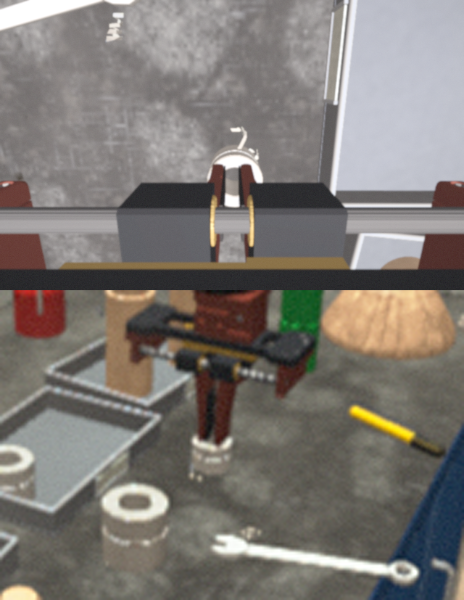

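```bash
python3 - <<'E'
from h import *
for n in('wrist','scene'):
    p,d,cm=snap(n); W=world(d,cm); np.savez(n+'1.npz',p=p,W=W)
    m=(W[:,:,2]>.012)&(W[:,:,2]<.035)&(np.hypot(W[:,:,0]-.435,W[:,:,1]+.08)<.05)
    q=W[m]; print(n,len(q),q.min(0),q.max(0),np.median(q,0))
    for lo,hi in((.012,.02),(.02,.027),(.027,.035)):
        r=q[(q[:,2]>lo)&(q[:,2]<hi)]
        if len(r):print(lo,len(r),r.min(0)[:2],r.max(0)[:2])
E
```

```text
wrist 2046 [ 0.41611014 -0.11487496  0.01200939] [ 0.45517255 -0.06690762  0.03496612] [ 0.43537654 -0.08174797  0.02938027]
0.012 341 [ 0.41696925 -0.10664835] [ 0.45370322 -0.06690762]
0.02 316 [ 0.4164559  -0.10680349] [ 0.45379289 -0.07491308]
0.027 1389 [ 0.41611014 -0.11487496] [ 0.45517255 -0.07489583]
scene 139 [ 0.41550387 -0.10742175  0.01203024] [ 0.45452054 -0.07474767  0.03413073] [ 0.42939549 -0.08231465  0.02508508]
0.012 39 [ 0.41578169 -0.10271563] [ 0.44867057 -0.07476302]
0.02 38 [ 0.41550387 -0.10742175] [ 0.4493492  -0.07474767]
0.027 62 [ 0.41561972 -0.10740333] [ 0.45452054 -0.07534419]
```

```bash
python3 - <<'E'
from h import *
z=np.load('wrist1.npz'); z2=np.load('scene1.npz')
a=cv2.resize(z['p'][170:300,240:400],None,fx=4,fy=4,interpolation=2)
cv2.imwrite('pics/m2.png',a[:,:,::-1])
W=z['W']; 
for v in range(190,290,8): print(v,[tuple(np.round(W[v,u]*1000).astype(int)) if np.isfinite(W[v,u,0]) else None for u in (296,306,316,326,336,346,352)])
E
```

```text
190 [(np.int64(420), np.int64(-70), np.int64(-1)), (np.int64(426), np.int64(-70), np.int64(1)), (np.int64(432), np.int64(-70), np.int64(0)), (np.int64(437), np.int64(-69), np.int64(1)), (np.int64(443), np.int64(-67), np.int64(12)), (np.int64(449), np.int64(-70), np.int64(-1)), (np.int64(453), np.int64(-70), np.int64(1))]
198 [(np.int64(420), np.int64(-75), np.int64(0)), (np.int64(426), np.int64(-75), np.int64(-1)), (np.int64(432), np.int64(-75), np.int64(0)), (np.int64(437), np.int64(-75), np.int64(0)), (np.int64(443), np.int64(-75), np.int64(-1)), (np.int64(449), np.int64(-75), np.int64(-1)), (np.int64(453), np.int64(-75), np.int64(0))]
206 [(np.int64(420), np.int64(-79), np.int64(1)), (np.int64(426), np.int64(-78), np.int64(5)), (np.int64(432), np.int64(-76), np.int64(13)), (np.int64(437), np.int64(-75), np.int64(14)), (np.int64(443), np.int64(-77), np.int64(8)), (np.int64(449), np.int64(-79), np.int64(1)), (np.int64(453), np.int64(-79), np.int64(1))]
214 [(np.int64(420), np.int64(-83), np.int64(5)), (np.int64(427), np.int64(-77), np.int64(24)), (np.int64(432), np.int64(-76), np.in
[... 2459 characters left out ...]
1), np.int64(-59), np.int64(128))]
278 [(np.int64(429), np.int64(-61), np.int64(127)), (np.int64(429), np.int64(-82), np.int64(85)), (np.int64(432), np.int64(-111), np.int64(29)), (np.int64(437), np.int64(-111), np.int64(30)), (np.int64(439), np.int64(-83), np.int64(84)), (np.int64(439), np.int64(-60), np.int64(128)), (np.int64(440), np.int64(-59), np.int64(131))]
286 [(np.int64(429), np.int64(-62), np.int64(127)), (np.int64(431), np.int64(-64), np.int64(124)), (np.int64(433), np.int64(-64), np.int64(124)), (np.int64(435), np.int64(-63), np.int64(126)), (np.int64(437), np.int64(-64), np.int64(125)), (np.int64(439), np.int64(-62), np.int64(129)), (np.int64(440), np.int64(-60), np.int64(132))]
```

View pics/m2.png

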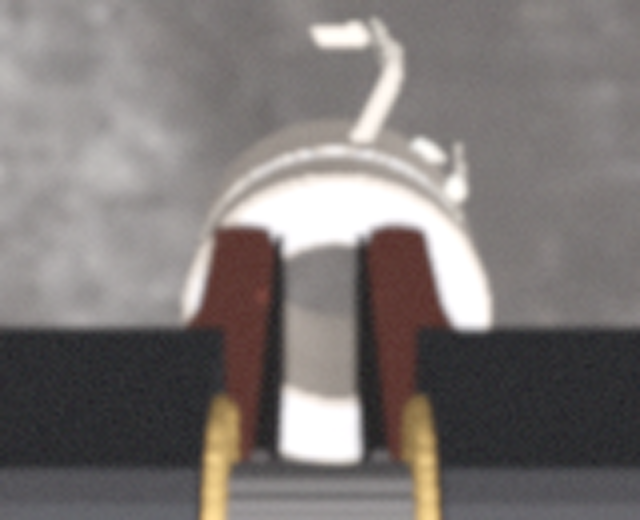

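The depth data shows the collar hasn't moved and the fingers overlap its walls with no contact force. I'll back out straight up, then check again.

Request:
{"fn": "step_arm", "kwargs": {
  "targets": [
    [[0, 0, -5], [0, 0, 0], 0.9],
    [[0, 0, -10], [0, 0, 0], 0.9],
    [[0, 0, -20], [0, 0, 0], 0.9],
    [[0, 0, -25], [0, 0, 0], 0.9],
    [[0, 0, -40], [0, 0, 0], 0],
    [[0, 0, -40], [0, 0, 0], 0],
    [[0, 0, 0], [0, 0, 0], 0],
    [[0, 0, 0], [0, 0, 0], 0],
    [[0, 0, 0], [0, 0, 0], 0]
  ]
}}

```text
time_s: 13.12
position: [0.4333, -0.0923, 0.1443]
ee_rot: [-2.221, -2.22, 0.001]
force: [0.4, -0.8, 0.2]
width: 0.0552
grip_force: 0.0
```

```bash
python3 - <<'E'
from h import *
p,d,cm=snap('wrist'); W=world(d,cm)
q=W[(W[:,:,2]>.022)&(W[:,:,2]<.038)&(np.hypot(W[:,:,0]-.435,W[:,:,1]+.092)<.04)]
c=cv2.minEnclosingCircle((q[:,:2]*1000).astype(np.float32)); print(len(q),c,np.median(q,0))
go(434,-92,4)
# everything between 15 and 60mm high elsewhere on worktop, from top
p,d,cm=snap('top'); W=world(d,cm)
m=((W[:,:,2]>.012)&(W[:,:,0]>.2)&(W[:,:,0]<.8)).astype(np.uint8)
n,l,st,ce=cv2.connectedComponentsWithStats(m)
for i in range(1,n):
    if st[i,4]>15:
        w=W[l==i]; print(st[i],np.round(np.median(w,0)*1000),np.round(np.percentile(w[:,2],95)*1000))
E
```

```text
1087 ((435.6663818359375, -95.2349853515625), 20.134836196899414) [ 0.43569426 -0.09448581  0.02984348]
pos [433.4 -92.3 144.3] tool shift mm [  0.2   0.9 140.3] t 13.175
[[0.001, 1.0, -0.002], [1.0, -0.001, 0.001], [0.001, -0.002, -1.0]] w 0.059178206863630636 F [-0.2 -0.5 -0.3]
[    0     0   640   119 71491] [ 465.  -53. 1016.] 1025.0
[  262   142   161   248 15365] [320. -95. 661.] 751.0
[169 148  77  54 629] [586. 277.  29.] 35.0
[434 161  29  24 476] [ 578. -415.   97.] 119.0
[266 163  19  20 228] [579.  65.  45.] 50.0
[175 171  23  20 293] [549. 315.  60.] 103.0
[417 210  28  21 442] [ 444. -363.  100.] 119.0
[ 116  215   41   41 1318] [393. 459.  23.] 38.0
[255 214  22  22 302] [428.  87.  56.] 61.0
[ 452  217   63   62 2846] [ 371. -512.   59.] 115.0
[183 222  20  17 288] [409. 283.  58.] 99.0
[  98  262   85   30 2136] [278. 416.  57.] 83.0
[489 277  68  22 993] [ 265. -648.   18.] 67.0
```

The collar is still at (435,-95). I'll try once more, deeper, and close slowly only after the descent has finished.

Request:
{"fn": "step_arm", "kwargs": {
  "targets": [
    [[0, 0, 0], [0, 0, 0], 0],
    [[0, 0, 0], [0, 0, 0], 0],
    [[-2, 2, 0], [0, 0, 0], 0],
    [[0, 0, 30], [0, 0, 0], 0],
    [[0, 0, 40], [0, 0, 0], 0],
    [[0, 0, 35], [0, 0, 0], 0],
    [[0, 0, 20], [0, 0, 0], 0],
    [[0, 0, 10], [0, 0, 0], 0],
    [[0, 0, 6], [0, 0, 0], 0],
    [[0, 0, 0], [0, 0, 0], 0],
    [[0, 0, 0], [0, 0, 0], 0],
    [[0, 0, 0], [0, 0, 0], 0]
  ]
}}

```text
time_s: 14.72
position: [0.4366, -0.0946, 0.0048]
ee_rot: [2.222, 2.22, 0.001]
force: [-0.7, 0.5, -0.2]
width: 0.0876
grip_force: 0.0
```

Request:
{"fn": "step_arm", "kwargs": {
  "targets": [
    [[0, 0, 0], [0, 0, 0], 0.3],
    [[0, 0, 0], [0, 0, 0], 0.35],
    [[0, 0, 0], [0, 0, 0], 0.4],
    [[0, 0, 0], [0, 0, 0], 0.45],
    [[0, 0, 0], [0, 0, 0], 0.5],
    [[0, 0, 0], [0, 0, 0], 0.55],
    [[0, 0, 0], [0, 0, 0], 0.6],
    [[0, 0, 0], [0, 0, 0], 0.6]
  ],
  "newtons": 20
}}

```text
time_s: 15.72
position: [0.4364, -0.0944, 0.0045]
ee_rot: [2.222, 2.22, 0.0]
force: [-0.5, -0.3, 4.4]
width: 0.0352
grip_force: 2.2
```

```bash
python3 - <<'E'
from h import *
p,d,cm=snap('wrist'); W=world(d,cm)
m=(W[:,:,2]>.024)&(W[:,:,2]<.034)&(np.hypot(W[:,:,0]-.435,W[:,:,1]+.085)<.05)&(p.min(2)>110)
q=W[m]; print(len(q),cv2.minEnclosingCircle((q[:,:2]*1000).astype(np.float32)),np.median(q,0),q.min(0),q.max(0)); go(0,0,0)
a=cv2.resize(p[170:300,240:400],None,fx=4,fy=4,interpolation=2)
cv2.imwrite('pics/m3.png',a[:,:,::-1])
E
```

```text
3232 ((431.1584167480469, -94.40748596191406), 24.505685806274414) [ 0.43561275 -0.09354964  0.02986229] [ 0.40930164 -0.11475214  0.02401147] [ 0.45377742 -0.07494584  0.03390704]
pos [436.4 -94.4   4.5] tool shift mm [  94.1 -436.5    4.2] t 15.775
[[0.001, 1.0, 0.0], [1.0, -0.001, -0.0], [-0.0, 0.0, -1.0]] w 0.03503911755472874 F [-0.8 -0.1  4.8]
```

View pics/m3.png

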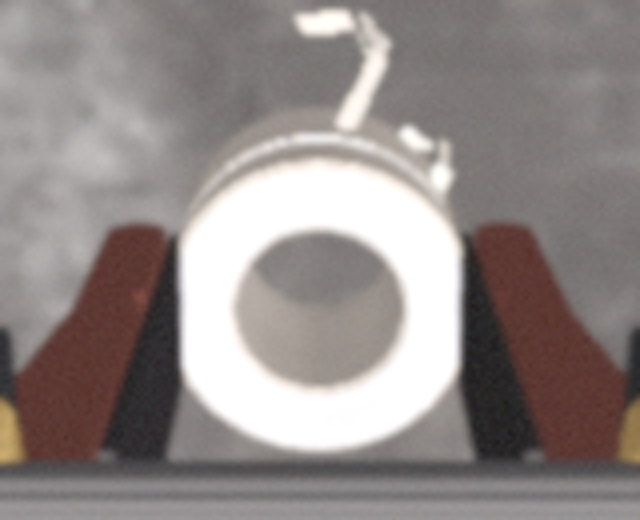

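The pads now touch the collar, at 35 mm and 2.2 N. The fast 40 N close must have pushed through this soft contact. I'll tighten slowly with a light grip.

Request:
{"fn": "step_arm", "kwargs": {
  "targets": [
    [[0, 0, 0], [0, 0, 0], 0.61],
    [[0, 0, 0], [0, 0, 0], 0.62],
    [[0, 0, 0], [0, 0, 0], 0.63],
    [[0, 0, 0], [0, 0, 0], 0.64]
  ],
  "newtons": 10
}}

```text
time_s: 16.27
position: [0.4365, -0.0945, 0.0045]
ee_rot: [2.222, 2.22, 0.001]
force: [-1.4, 0.4, 6.0]
width: 0.0317
grip_force: 2.8
```

Grip force stays low while the tool is pushed up, so the pads overlap only the collar's top edge. I'll open, go 4 mm lower and close again.

Request:
{"fn": "step_arm", "kwargs": {
  "targets": [
    [[0, 0, 0], [0, 0, 0], 0.3],
    [[0, 0, 0], [0, 0, 0], 0.3],
    [[0, 0, 0], [0, 0, 0], 0.3],
    [[0, 0, 2], [0, 0, 0], 0.3],
    [[0, 0, 1.5], [0, 0, 0], 0.3],
    [[0, 0, 0], [0, 0, 0], 0.3],
    [[0, 0, 0], [0, 0, 0], 0.4],
    [[0, 0, 0], [0, 0, 0], 0.5],
    [[0, 0, 0], [0, 0, 0], 0.55],
    [[0, 0, 0], [0, 0, 0], 0.57],
    [[0, 0, 0], [0, 0, 0], 0.6],
    [[0, 0, 0], [0, 0, 0], 0.6]
  ]
}}

```text
time_s: 17.77
position: [0.4362, -0.0944, 0.0008]
ee_rot: [2.222, 2.22, 0.0]
force: [0.1, -0.9, -0.6]
width: 0.0394
grip_force: 10.0
```

```bash
python3 - <<'E'
from h import *
print(manip.hold_point_z,[a for a in dir(manip) if a[0]!='_']); go(0,0,0)
E
```

```text
0.0187 ['Unreachable', 'hand_in', 'hold_point_z', 'observe']
pos [436.2 -94.4   0.8] tool shift mm [  94.  -436.3    0.7] t 17.775
[[0.001, 1.0, 0.0], [1.0, -0.001, -0.0], [-0.0, 0.0, -1.0]] w 0.03944293373860631 F [ 0.1 -0.9 -0.6]
```

It now holds at 39.4 mm with 10 N. I'll firm the grip and carry it to its tray.

Request:
{"fn": "step_arm", "kwargs": {
  "targets": [
    [[0, 0, 0], [0, 0, 0], 0.65],
    [[0, 0, 0], [0, 0, 0], 0.65],
    [[0, 0, -5], [0, 0, 0], 0.65],
    [[0, 0, -10], [0, 0, 0], 0.65],
    [[0, 0, -5], [0, 0, 0], 0.65],
    [[0, 0, 0], [0, 0, 0], 0.65]
  ],
  "newtons": 20
}}

```text
time_s: 18.52
position: [0.4365, -0.0946, 0.0213]
ee_rot: [2.222, 2.22, 0.001]
force: [-0.2, 0.0, -4.6]
width: 0.0386
grip_force: 20.0
```

Request:
{"fn": "step_arm", "kwargs": {
  "targets": [
    [[0, 0, -10], [0, 0, 0], 0.65],
    [[0, 0, -20], [0, 0, 0], 0.65],
    [[0, 0, -10], [0, 0, 0], 0.65],
    [[1, 11, 0], [0, 0, 0], 0.65],
    [[3, 20, 0], [0, 0, 0], 0.65],
    [[3, 25, 0], [0, 0, 0], 0.65],
    [[3, 25, 0], [0, 0, 0], 0.65],
    [[3, 25, 0], [0, 0, 0], 0.65],
    [[2, 20, 0], [0, 0, 0], 0.65],
    [[1, 14, 0], [0, 0, 0], 0.65],
    [[0, 0, 0], [0, 0, 0], 0.65],
    [[0, 0, 0], [0, 0, 0], 0.65]
  ]
}}

```text
time_s: 20.02
position: [0.5752, -0.0787, 0.0603]
ee_rot: [-2.222, -2.22, 0.002]
force: [-0.5, 0.7, -3.8]
width: 0.0388
grip_force: 20.0
```

```bash
python3 - <<'E'
from h import *
go(577,-78,4)
p,d,cm=snap('wrist'); W=world(d,cm); x,y=.577,-.078
m=(W[:,:,2]>.05)&(np.hypot(W[:,:,0]-x,W[:,:,1]-y)<.045)&(p.min(2)>110)
q=W[m]; print(len(q),np.round(np.percentile(q,[2,50,98],axis=0)*1000))
q=q[(q[:,2]>.085)&(q[:,2]<.1)]
A=np.c_[q[:,:2]-[x,y],np.ones(len(q))]; print('tilt fit',np.linalg.lstsq(A,q[:,2],rcond=None)[0],len(q))
E
```

```text
pos [575.2 -78.7  60.3] tool shift mm [ 0.7  1.9 56.3] t 20.025
[[0.001, 1.0, -0.001], [1.0, -0.001, -0.0], [-0.0, -0.001, -1.0]] w 0.03880990998338747 F [-0.5  0.7 -3.8]
11230 [[555. -95.  64.]
 [575. -56. 182.]
 [595. -50. 187.]]
tilt fit [-0.00090074 -0.00586727  0.0891164 ] 3478
```

The held collar is level, and its top is at z = 89 mm as expected. I'll lower it.

Request:
{"fn": "step_arm", "kwargs": {
  "targets": [
    [[0, 1, 15], [0, 0, 0], 0.65],
    [[0, 1, 15], [0, 0, 0], 0.65],
    [[0, 0, 12], [0, 0, 0], 0.65],
    [[0, 0, 7], [0, 0, 0], 0.65],
    [[0, 0, 3], [0, 0, 0], 0.65],
    [[0, 0, 2], [0, 0, 0], 0.65],
    [[0, 0, 1], [0, 0, 0], 0.65],
    [[0, 0, 1], [0, 0, 0], 0.65],
    [[0, 0, 0], [0, 0, 0], 0.65],
    [[0, 0, 0], [0, 0, 0], 0.65]
  ]
}}

```text
time_s: 21.32
position: [0.5782, -0.0786, 0.0049]
ee_rot: [2.222, 2.22, 0.0]
force: [0.7, 0.9, -3.0]
width: 0.0389
grip_force: 20.0
```

Then 1 mm more, release, rise and go over the large collar at (428,88).

Request:
{"fn": "step_arm", "kwargs": {
  "targets": [
    [[0, 0, 1], [0, 0, 0], 0.65],
    [[0, 0, 0], [0, 0, 0], 0.65],
    [[0, 0, 0], [0, 0, 0], 0.5],
    [[0, 0, 0], [0, 0, 0], 0.4],
    [[0, 0, 0], [0, 0, 0], 0.3],
    [[0, 0, 0], [0, 0, 0], 0.25],
    [[0, 0, 0], [0, 0, 0], 0.25],
    [[0, 0, 0], [0, 0, 0], 0.25]
  ]
}}

```text
time_s: 22.32
position: [0.5781, -0.0785, 0.0037]
ee_rot: [2.222, 2.22, -0.0]
force: [0.3, 0.8, -0.9]
width: 0.0658
grip_force: 0.0
```

Request:
{"fn": "step_arm", "kwargs": {
  "targets": [
    [[0, 0, -20], [0, 0, 0], 0.25],
    [[0, 0, -40], [0, 0, 0], 0.2],
    [[0, 0, -50], [0, 0, 0], 0],
    [[0, 0, -40], [0, 0, 0], 0],
    [[20, -15, 0], [0, 0, 0], 0],
    [[30, -25, 0], [0, 0, 0], 0],
    [[30, -25, 0], [0, 0, 0], 0],
    [[30, -25, 0], [0, 0, 0], 0],
    [[30, -25, 0], [0, 0, 0], 0],
    [[26, -35, 0], [0, 0, 0], 0],
    [[0, 0, 0], [0, 0, 0], 0],
    [[0, 0, 0], [0, 0, 0], 0]
  ]
}}

```text
time_s: 23.82
position: [0.4291, 0.0873, 0.1548]
ee_rot: [2.221, 2.219, 0.002]
force: [-0.2, -0.6, -0.2]
width: 0.0879
grip_force: 0.0
```

```bash
cat >> h.py <<'E'
def circ(W,x,y,r,zl,zh,lab):
    q=W[(W[:,:,2]>zl)&(W[:,:,2]<zh)&(np.hypot(W[:,:,0]-x,W[:,:,1]-y)<r)]
    if len(q)<5: print(lab,'few');return
    c,R=cv2.minEnclosingCircle((q[:,:2]*1000).astype(np.float32)); print(lab,len(q),np.round(c,1),round(R,1),np.round(np.median(q,0)*1000,1))
E
python3 - <<'E'
from h import *
p,d,cm=snap('wrist'); W=world(d,cm); circ(W,.428,.088,.04,.048,.064,'large'); circ(W,.578,-.078,.035,.027,.042,'small')
p,d,cm=snap('top'); W=world(d,cm); circ(W,.578,-.078,.035,.027,.042,'small top'); circ(W,.581,.066,.03,.038,.053,'tcollar')
go(428,87,30)
E
```

```text
large 2554 [428.9  85.9] 29.1 [429.1  86.9  55.9]
small 200 [566.7 -84.5] 15.7 [563.1 -84.8  32.7]
small top 121 [579.9 -84.6] 28.2 [577.2 -78.4  33.6]
tcollar 183 [580.3  65.2] 26.6 [580.   65.6  45.8]
pos [429.2  87.  154.2] tool shift mm [  0.   -1.3 124.2] t 23.925
[[0.002, 1.0, 0.001], [1.0, -0.002, 0.0], [0.0, 0.001, -1.0]] w 0.08792092310940317 F [0.5 0.  0.7]
```

The small collar stands in its tray. The large collar sits right under the tool.

Request:
{"fn": "step_arm", "kwargs": {
  "targets": [
    [[0, 0, 35], [0, 0, 0], 0],
    [[0, 0, 40], [0, 0, 0], 0],
    [[0, 0, 35], [0, 0, 0], 0],
    [[0, 0, 16], [0, 0, 0], 0],
    [[0, 0, 8], [0, 0, 0], 0],
    [[0, 0, 0], [0, 0, 0], 0.1],
    [[0, 0, 0], [0, 0, 0], 0.2],
    [[0, 0, 0], [0, 0, 0], 0.3],
    [[0, 0, 0], [0, 0, 0], 0.35],
    [[0, 0, 0], [0, 0, 0], 0.4],
    [[0, 0, 0], [0, 0, 0], 0.5],
    [[0, 0, 0], [0, 0, 0], 0.5]
  ],
  "newtons": 40
}}

```text
time_s: 25.42
position: [0.4296, 0.0877, 0.0204]
ee_rot: [2.222, 2.219, 0.003]
force: [2.5, -0.9, 6.8]
width: 0.0572
grip_force: 40.0
```

Request:
{"fn": "step_arm", "kwargs": {
  "targets": [
    [[0, 0, 0], [0, 0, 0], 0.5],
    [[0, 0, 0], [0, 0, 0], 0.5],
    [[0, 0, -5], [0, 0, 0], 0.5],
    [[0, 0, -10], [0, 0, 0], 0.5],
    [[0, 0, -5], [0, 0, 0], 0.5],
    [[0, 0, 0], [0, 0, 0], 0.5]
  ]
}}

```text
time_s: 26.18
position: [0.4284, 0.0875, 0.0401]
ee_rot: [2.222, 2.22, 0.001]
force: [-0.4, -0.4, -4.5]
width: 0.057
grip_force: 40.0
```

Request:
{"fn": "step_arm", "kwargs": {
  "targets": [
    [[0, 0, -15], [0, 0, 0], 0.5],
    [[0, 0, -20], [0, 0, 0], 0.5],
    [[0, 0, -10], [0, 0, 0], 0.5],
    [[-10, 15, 0], [0, 0, 0], 0.5],
    [[-17, 24, 0], [0, 0, 0], 0.5],
    [[-17, 25, 0], [0, 0, 0], 0.5],
    [[-17, 25, 0], [0, 0, 0], 0.5],
    [[-17, 25, 0], [0, 0, 0], 0.5],
    [[-14, 22, 0], [0, 0, 0], 0.5],
    [[-7, 12, 0], [0, 0, 0], 0.5],
    [[0, 0, 0], [0, 0, 0], 0.5],
    [[0, 0, 0], [0, 0, 0], 0.5]
  ]
}}

```text
time_s: 27.68
position: [0.5752, -0.0108, 0.0844]
ee_rot: [-2.221, -2.221, 0.001]
force: [-0.1, 0.0, -4.1]
width: 0.0575
grip_force: 40.0
```

```bash
python3 - <<'E'
from h import *
go(577,-12,23.4)
p,d,cm=snap('wrist'); W=world(d,cm); x,y=.577,-.012
q=W[(W[:,:,2]>.1)&(W[:,:,2]<.13)&(np.hypot(W[:,:,0]-x,W[:,:,1]-y)<.04)&(p.min(2)>110)]
A=np.c_[q[:,:2]-[x,y],np.ones(len(q))]; print('tilt fit',np.linalg.lstsq(A,q[:,2],rcond=None)[0],len(q))
E
```

```text
pos [575.2 -10.8  84.4] tool shift mm [-1.2  1.9 61. ] t 27.675
[[-0.0, 1.0, -0.001], [1.0, 0.0, 0.0], [0.0, -0.001, -1.0]] w 0.0574628618577504 F [-0.1  0.  -4.1]
tilt fit [ 0.00845424 -0.01418011  0.11854242] 6764
```

Request:
{"fn": "step_arm", "kwargs": {
  "targets": [
    [[-1, 1, 15], [0, 0, 0], 0.5],
    [[0, 1, 18], [0, 0, 0], 0.5],
    [[0, 0, 12], [0, 0, 0], 0.5],
    [[0, 0, 7], [0, 0, 0], 0.5],
    [[0, 0, 4], [0, 0, 0], 0.5],
    [[0, 0, 2], [0, 0, 0], 0.5],
    [[0, 0, 1], [0, 0, 0], 0.5],
    [[0, 0, 0], [0, 0, 0], 0.5],
    [[0, 0, 0], [0, 0, 0], 0.5]
  ]
}}

```text
time_s: 28.85
position: [0.5784, -0.0126, 0.026]
ee_rot: [2.222, 2.22, 0.0]
force: [0.1, 0.6, -4.8]
width: 0.057
grip_force: 40.0
```

Request:
{"fn": "step_arm", "kwargs": {
  "targets": [
    [[0, 0, 1], [0, 0, 0], 0.5],
    [[0, 0, 1], [0, 0, 0], 0.5],
    [[0, 0, 0.5], [0, 0, 0], 0.5],
    [[0, 0, 0], [0, 0, 0], 0.5],
    [[0, 0, 0], [0, 0, 0], 0.5]
  ]
}}

```text
time_s: 29.48
position: [0.5782, -0.0126, 0.0235]
ee_rot: [2.222, 2.22, -0.0]
force: [-2.8, -1.1, 1.5]
width: 0.057
grip_force: 40.0
```

It has made contact. I'll release, rise and go to the valve.

Request:
{"fn": "step_arm", "kwargs": {
  "targets": [
    [[0, 0, 0], [0, 0, 0], 0.3],
    [[0, 0, 0], [0, 0, 0], 0.2],
    [[0, 0, 0], [0, 0, 0], 0.1],
    [[0, 0, 0], [0, 0, 0], 0.1],
    [[0, 0, 0], [0, 0, 0], 0.1],
    [[0, 0, -20], [0, 0, 0], 0.1],
    [[0, 0, -40], [0, 0, 0], 0],
    [[0, 0, -50], [0, 0, 0], 0],
    [[0, 0, -40], [0, 0, 0], 0],
    [[0, 0, -20], [0, 0, 0], 0]
  ]
}}

```text
time_s: 30.72
position: [0.5792, -0.0121, 0.1975]
ee_rot: [2.22, 2.218, 0.005]
force: [0.2, -0.3, -0.9]
width: 0.0876
grip_force: 0.0
```

Request:
{"fn": "step_arm", "kwargs": {
  "targets": [
    [[33, -19, 0], [0, 0, 0], 0],
    [[40, -22, 0], [0, 0, 0], 0],
    [[40, -22, 0], [0, 0, 0], 0],
    [[40, -22, 0], [0, 0, 0], 0],
    [[40, -22, 0], [0, 0, 0], 0],
    [[40, -22, 0], [0, 0, 0], 0],
    [[40, -22, 0], [0, 0, 0], 0],
    [[30, -16, 0], [0, 0, 0], 0],
    [[0, 0, 0], [0, 0, 0], 0],
    [[0, 0, 0], [0, 0, 0], 0]
  ]
}}

```text
time_s: 31.98
position: [0.4119, 0.29, 0.1939]
ee_rot: [2.222, 2.22, 0.001]
force: [0.0, -0.8, 0.2]
width: 0.088
grip_force: 0.0
```

```bash
python3 - <<'E'
from h import *
go(411,291,54)
p,d,cm=snap('wrist','w4.png'); W=world(d,cm); circ(W,.411,.291,.03,.088,.105,'valve')
p,d,cm=snap('top','t4.png'); W=world(d,cm); circ(W,.578,-.012,.035,.05,.07,'large top'); circ(W,.581,.066,.03,.038,.053,'tcollar');circ(W,.553,.322,.025,.09,.11,'tvalve')
E
```

```text
pos [411.9 290.  193.9] tool shift mm [  1.   -1.1 139.9] t 31.975
[[0.001, 1.0, 0.001], [1.0, -0.001, -0.0], [-0.0, 0.001, -1.0]] w 0.08796022617793 F [ 0.  -0.8  0.2]
valve 991 [412.  290.1] 16.0 [411.9 291.5  95.4]
large top 250 [576.7 -12.2] 29.2 [575.5 -12.2  60.2]
tcollar 182 [580.3  65.3] 26.4 [579.7  65.3  46.3]
tvalve 104 [553.3 321.8] 16.1 [552.9 320.1 100.1]
```

View pics/w4.png

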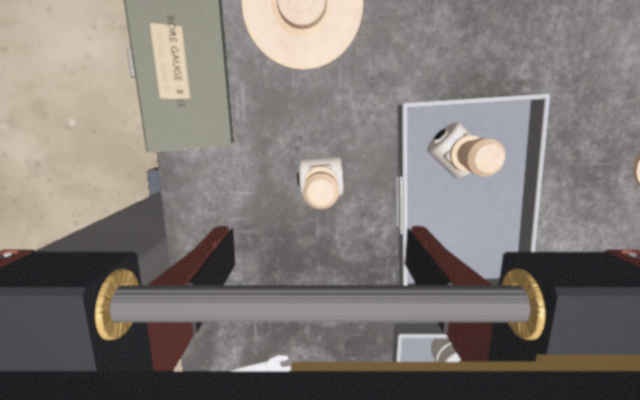

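The valve head is at (321,188), directly under the tool, and the bore-gauge box is well clear. I'll descend 140 mm and grip.

Request:
{"fn": "step_arm", "kwargs": {
  "targets": [
    [[0, 0, 35], [0, 0, 0], 0],
    [[0, 0, 40], [0, 0, 0], 0],
    [[0, 0, 35], [0, 0, 0], 0.1],
    [[0, 0, 20], [0, 0, 0], 0.2],
    [[0, 0, 10], [0, 0, 0], 0.3],
    [[0, 0, 0], [0, 0, 0], 0.4],
    [[0, 0, 0], [0, 0, 0], 0.5],
    [[0, 0, 0], [0, 0, 0], 0.55],
    [[0, 0, 0], [0, 0, 0], 0.6],
    [[0, 0, 0], [0, 0, 0], 0.65],
    [[0, 0, 0], [0, 0, 0], 0.75],
    [[0, 0, 0], [0, 0, 0], 0.75]
  ]
}}

```text
time_s: 33.58
position: [0.4121, 0.2909, 0.0537]
ee_rot: [2.222, 2.22, 0.002]
force: [2.5, -0.1, 5.2]
width: 0.033
grip_force: 40.0
```

Request:
{"fn": "step_arm", "kwargs": {
  "targets": [
    [[0, 0, 0], [0, 0, 0], 0.75],
    [[0, 0, 0], [0, 0, 0], 0.75],
    [[0, 0, -5], [0, 0, 0], 0.75],
    [[0, 0, -10], [0, 0, 0], 0.75],
    [[0, 0, -5], [0, 0, 0], 0.75],
    [[0, 0, 0], [0, 0, 0], 0.75]
  ]
}}

```text
time_s: 34.33
position: [0.4115, 0.2906, 0.0736]
ee_rot: [2.222, 2.22, 0.001]
force: [0.0, -1.1, -3.9]
width: 0.0332
grip_force: 39.9
```

Request:
{"fn": "step_arm", "kwargs": {
  "targets": [
    [[0, 0, -15], [0, 0, 0], 0.75],
    [[0, 0, -20], [0, 0, 0], 0.75],
    [[0, 0, -10], [0, 0, 0], 0.75],
    [[-10, 15, 0], [0, 0, 0], 0.75],
    [[-12, 25, 0], [0, 0, 0], 0.75],
    [[-12, 30, 0], [0, 0, 0], 0.75],
    [[-10, 30, 0], [0, 0, 0], 0.75],
    [[-8, 28, 0], [0, 0, 0], 0.75],
    [[-4, 22, 0], [0, 0, 0], 0.75],
    [[-2, 12, 0], [0, 0, 0], 0.75],
    [[0, 0, 0], [0, 0, 0], 0.75],
    [[0, 0, 0], [0, 0, 0], 0.75]
  ]
}}

```text
time_s: 35.83
position: [0.5724, 0.2328, 0.1179]
ee_rot: [-2.221, -2.221, 0.001]
force: [-0.8, -0.3, -5.3]
width: 0.0329
grip_force: 39.9
```

```bash
python3 - <<'E'
from h import *
go(573,232,56.7)
p,d,cm=snap('scene'); a=cv2.resize(p[180:340,130:330],None,fx=3,fy=3,interpolation=2); cv2.imwrite('pics/s5.png',a[:,:,::-1])
E
```

```text
pos [572.4 232.8 117.9] tool shift mm [-0.8  0.7 61.2] t 35.825
[[-0.0, 1.0, -0.001], [1.0, 0.0, -0.0], [-0.0, -0.001, -1.0]] w 0.03290279487564364 F [-0.8 -0.3 -5.3]
```

View pics/s5.png

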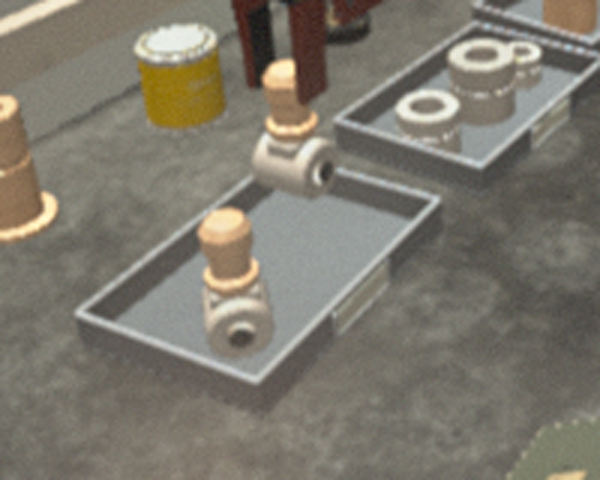

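The valve hangs upright over its tray at (290,130), and the collar tray holds all three collars. I'll lower it.

Request:
{"fn": "step_arm", "kwargs": {
  "targets": [
    [[0, 0, 15], [0, 0, 0], 0.75],
    [[0, 0, 18], [0, 0, 0], 0.75],
    [[0, 0, 12], [0, 0, 0], 0.75],
    [[0, 0, 7], [0, 0, 0], 0.75],
    [[0, 0, 4], [0, 0, 0], 0.75],
    [[0, 0, 2], [0, 0, 0], 0.75],
    [[0, 0, 1], [0, 0, 0], 0.75],
    [[0, 0, 1], [0, 0, 0], 0.75],
    [[0, 0, 0], [0, 0, 0], 0.75],
    [[0, 0, 0], [0, 0, 0], 0.75]
  ]
}}

```text
time_s: 37.12
position: [0.5735, 0.2325, 0.0584]
ee_rot: [2.222, 2.22, 0.0]
force: [0.6, 1.1, -4.7]
width: 0.0332
grip_force: 39.9
```

Request:
{"fn": "step_arm", "kwargs": {
  "targets": [
    [[0, 0, 1], [0, 0, 0], 0.75],
    [[0, 0, 0.5], [0, 0, 0], 0.75],
    [[0, 0, 0], [0, 0, 0], 0.75],
    [[0, 0, 0], [0, 0, 0], 0.75]
  ]
}}

```text
time_s: 37.62
position: [0.5735, 0.2325, 0.0568]
ee_rot: [2.222, 2.22, 0.0]
force: [0.9, 0.6, -4.3]
width: 0.0333
grip_force: 39.9
```

Request:
{"fn": "step_arm", "kwargs": {
  "targets": [
    [[0, 0, 0.5], [0, 0, 0], 0.75],
    [[0, 0, 0.5], [0, 0, 0], 0.75],
    [[0, 0, 0], [0, 0, 0], 0.75],
    [[0, 0, 0], [0, 0, 0], 0.75]
  ]
}}

```text
time_s: 38.12
position: [0.5737, 0.2329, 0.0567]
ee_rot: [2.222, 2.22, 0.002]
force: [-2.5, -0.9, 5.1]
width: 0.033
grip_force: 39.9
```

It's seated, so I'll release and withdraw upwards.

Request:
{"fn": "step_arm", "kwargs": {
  "targets": [
    [[0, 0, 0], [0, 0, 0], 0.6],
    [[0, 0, 0], [0, 0, 0], 0.5],
    [[0, 0, 0], [0, 0, 0], 0.4],
    [[0, 0, 0], [0, 0, 0], 0.3],
    [[0, 0, 0], [0, 0, 0], 0.3],
    [[0, 0, -20], [0, 0, 0], 0.3],
    [[0, 0, -40], [0, 0, 0], 0.3],
    [[0, 0, -50], [0, 0, 0], 0.3],
    [[0, 0, -40], [0, 0, 0], 0.3],
    [[0, -40, 0], [0, 0, 0], 0.3],
    [[0, -50, 0], [0, 0, 0], 0.3],
    [[0, -40, 0], [0, 0, 0], 0.3]
  ]
}}

```text
time_s: 39.62
position: [0.4417, 0.233, 0.2072]
ee_rot: [2.221, 2.221, 0.002]
force: [-0.1, -0.0, 0.9]
width: 0.0616
grip_force: 0.0
```

Request:
{"fn": "step_arm", "kwargs": {
  "targets": [
    [[0, -30, 0], [0, 0, 0], 0.3],
    [[0, 0, 0], [0, 0, 0], 0.3],
    [[0, 0, 0], [0, 0, 0], 0.3],
    [[0, 0, 0], [0, 0, 0], 0.3]
  ]
}}

```text
time_s: 40.12
position: [0.4143, 0.2326, 0.206]
ee_rot: [-2.223, -2.22, -0.001]
force: [0.2, -0.8, -0.3]
width: 0.0616
grip_force: 0.0
```

```bash
python3 - <<'E'
from h import *
p,d,cm=snap('top'); W=world(d,cm)
circ(W,.573,.232,.03,.088,.11,'valve'); circ(W,.553,.322,.025,.09,.11,'tvalve'); circ(W,.578,-.012,.035,.05,.07,'large')
circ(W,.578,-.078,.023,.027,.042,'small'); circ(W,.581,.066,.03,.038,.053,'tcollar'); circ(W,.594,-.205,.04,.118,.14,'sleeve'); circ(W,.567,-.311,.03,.108,.128,'tsleeve')
q,_,_=snap('scene'); cv2.imwrite('pics/f.png',cv2.resize(q[120:320,130:450],(800,500),interpolation=2)[:,:,::-1]); print(manip.observe()['time_s'])
E
```

```text
valve 108 [572.1 234.3] 16.8 [571.5 232.2  99.5]
tvalve 79 [554.8 321.6] 15.3 [556.2 320.1  99.2]
large 250 [576.8 -11.8] 29.2 [576.  -12.2  60.4]
small 112 [576.7 -76.4] 20.2 [576.6 -76.   33.8]
tcollar 180 [580.4  65.6] 26.3 [581.7  65.1  46.5]
sleeve 161 [ 592.1 -203.4] 28.2 [ 592.6 -204.4  128.4]
tsleeve 197 [ 567.2 -311.2] 25.1 [ 566.3 -311.3  118.7]
40.225
```

View pics/f.png

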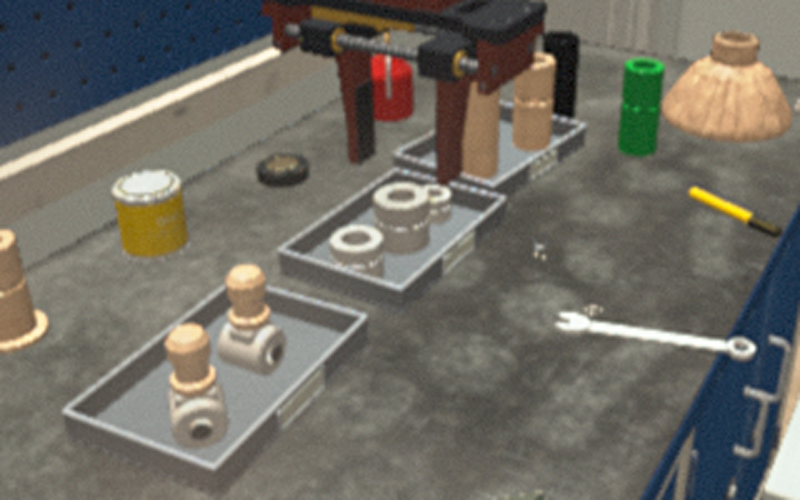

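All four parts stand upright in their trays: valve (245,320), collars (400,215) and (435,200), sleeve (480,130). The parts that were already there haven't moved.

```bash
python3 -c "
from cell import manip; print(manip.hand_in())"
```

```text
the job is handed in; nothing more can be done
None
```

I put all four loose parts upright in their matching trays and handed the job in at about 40 s of the 102 s; the last pictures show the parts already in the trays within about 3 mm of their start, but hand-in gave no verdict.

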